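# Tip the rinsed grinding cylinders into the catch pan

## Task

The steel catch pan has been shoved handle-first under the riser shelf: get it out and slide it fully home in the bay under the tipping tray's lip, against its stop, with its handle pointing outwards, away from the tray. Then lift the tray by the bar on its free edge until all six grinding cylinders have slid into the pan, and lower the tray gently, without letting it drop, until it lies on its rest again. Leave everything else on the bench where it is, and leave the pan with the cylinders in place.

Things in the scene. Friction and masses are not known exactly. Their poses are not given: they have to be found in the camera images.
- tray (a joint): the tipping tray's hinge, rad: 0 = lying level on its rest bar, growing as the bar handle is lifted; stop at 1.0. The tray weighs about 0.6 kg and falls back by itself (about 3 N hold it up at the bar). Cylinders begin to slide at 0.3 to 0.45; at 0.8 all slide out
- stand: steel stand bolted to the bench, open underneath; origin on the bench below the hinge, z up, +y from the hinge towards the tray's bar handle, x along the hinge. Hinge posts 96 mm tall at y = 0, x = -68 and +68. Below the tray is the pan's bay: the pan slides on the bench in the +y direction until its end meets the cross stop at y = +68; its centre is then at y = -20
- bay_mouth (a point): middle of the bay's mouth, on the bench, 110 mm to -y of the stand's origin: the bay lies between two skids 16 mm high with inner faces 128 mm apart (stand x = -64 and +64), from here in to the stop; from here outwards the skids flare apart to 150 mm over a further 46 mm
- tray_lip (a point): middle of the tray's open lip, 22 mm to -y of the hinge, 90 mm above the bench when level. The tray is a sheet-steel trough 92 mm wide and 200 mm long, from here to its back wall at stand y = +178; its floor is 92 mm and its wall tops are 128 mm above the bench; no wall at the lip. The pan when home reaches 86 mm outwards and 90 mm inwards of the lip
- tray_hinge (a point): point on the hinge axis at the middle of the tray, 84 mm above the bench
- tray_bar (a point): middle of the bar handle on the tray's free edge: round bar 12 mm thick, parallel to the hinge, 68 mm clear between its arms; when level 226 mm from the hinge axis in y, 114 mm above the bench, 42 mm of free space to the tray's back wall, nothing below. It moves on an arc about the hinge; a bar pinched from above turns between the fingers
- pan_stop (a point): middle of the cross stop's face in the bay (30 mm above the bench), where the pan's plain end rests when home
- pan_center (a point): centre of the loose steel catch pan (0.24 kg), 30 mm above its underside: open, 176 x 112 mm, 60 mm tall, 4 mm walls. Its x axis points along the pan to the end with the loop handle: a round bar 12 mm thick lying across the pan (along y), 60 mm clear between its arms, middle 135 mm from the pan's centre along x and 50 mm above the underside, 41 mm of free space to the rim. The other end is plain
- pan_rim (a point): middle of the hemmed rim (9 mm thick and 12 mm high all round the top) at the pan's plain end, 83.5 mm from the pan's centre along -x, 54 mm above the pan's underside
- riser: plywood riser shelf standing fixed on the bench, 150 mm deep (x) and 360 mm wide (y), underside 78 mm and top 92 mm above the bench, four 22 mm legs at the corners; origin on the bench under its middle, open in front (-x) and behind; two heavy full tubs with lids, up to 85 mm tall, stand on it and do not move. At the start the pan's handle end is under it and the plain end sticks out by 105 to 130 mm
- media0_center (a point): centre of one of six white ceramic grinding cylinders, 21 mm across and 21 mm tall, 26 g, standing loose on the tray's floor at the start
- media1_center (a point): centre of one of six white ceramic grinding cylinders, 21 mm across and 21 mm tall, 26 g, standing loose on the tray's floor at the start
- media2_center (a point): centre of one of six white ceramic grinding cylinders, 21 mm across and 21 mm tall, 26 g, standing loose on the tray's floor at the start
- media3_center (a point): centre of one of six white ceramic grinding cylinders, 21 mm across and 21 mm tall, 26 g, standing loose on the tray's floor at the start
- media4_center (a point): centre of one of six white ceramic grinding cylinders, 21 mm across and 21 mm tall, 26 g, standing loose on the tray's floor at the start
- media5_center (a point): centre of one of six white ceramic grinding cylinders, 21 mm across and 21 mm tall, 26 g, standing loose on the tray's floor at the start
- jar: small glass jar with a white cap, 52 mm across, 75 mm tall; a bystander, origin under its middle
- squeeze_bottle: white squeeze bottle with a black nozzle, 60 mm across, 171 mm tall; a bystander, origin under its middle
- test_cup: small open white cup, 76 mm across, 50 mm tall; a bystander, origin under its middle
- brush: flat brush with a wooden handle, 200 mm long, lying on the bench; a bystander, origin under its middle
- sieve: round brass test sieve, 110 mm across, 36 mm tall; a bystander, origin under its middle

How it is judged:
On the way, in this order (a step that is already met when the one before it is completed fails the run):
1. the pan stands home in the bay against its stop, handle outwards, the tray still down (x of pan_center in the frame of stand between -0.015 and 0.015 m and y of pan_center in the frame of stand between -0.035 and -0.005 m and y of pan_rim in the frame of stand above 0.045 m and angle between pan_center's own z axis and vertical below 0.1 rad and height (world z) of pan_center below 0.04 m and linear speed of pan below 0.02 m/s and value of joint tray below 0.1 rad), for 0.2 s.
2. the tray is raised and all six cylinders have slid into the pan (x of media0_center in the frame of pan_center between -0.082 and 0.082 m and y of media0_center in the frame of pan_center between -0.05 and 0.05 m and z of media0_center in the frame of pan_center between -0.03 and 0.03 m and x of media1_center in the frame of pan_center between -0.082 and 0.082 m and y of media1_center in the frame of pan_center between -0.05 and 0.05 m and z of media1_center in the frame of pan_center between -0.03 and 0.03 m and x of media2_center in the frame of pan_center between -0.082 and 0.082 m and y of media2_center in the frame of pan_center between -0.05 and 0.05 m and z of media2_center in the frame of pan_center between -0.03 and 0.03 m and x of media3_center in the frame of pan_center between -0.082 and 0.082 m and y of media3_center in the frame of pan_center between -0.05 and 0.05 m and z of media3_center in the frame of pan_center between -0.03 and 0.03 m and x of media4_center in the frame of pan_center between -0.082 and 0.082 m and y of media4_center in the frame of pan_center between -0.05 and 0.05 m and z of media4_center in the frame of pan_center between -0.03 and 0.03 m and x of media5_center in the frame of pan_center between -0.082 and 0.082 m and y of media5_center in the frame of pan_center between -0.05 and 0.05 m and z of media5_center in the frame of pan_center between -0.03 and 0.03 m and value of joint tray above 0.3 rad), for 0.2 s.
At the end, for the whole second after the job is handed in: The tray lies on its rest (hinge below 0.03 rad) and is still; all six cylinders lie in the pan, at rest; the pan stands upright on the bench in the bay, its plain end within 15 mm of the stop and its centre within 15 mm of the bay's middle line, its handle outwards (x of pan_center in the frame of stand between -0.015 and 0.015 m and y of pan_center in the frame of stand between -0.035 and -0.005 m and y of pan_rim in the frame of stand above 0.045 m and angle between pan_center's own z axis and vertical below 0.1 rad and height (world z) of pan_center below 0.04 m and x of media0_center in the frame of pan_center between -0.082 and 0.082 m and y of media0_center in the frame of pan_center between -0.05 and 0.05 m and z of media0_center in the frame of pan_center between -0.03 and 0.03 m and x of media1_center in the frame of pan_center between -0.082 and 0.082 m and y of media1_center in the frame of pan_center between -0.05 and 0.05 m and z of media1_center in the frame of pan_center between -0.03 and 0.03 m and x of media2_center in the frame of pan_center between -0.082 and 0.082 m and y of media2_center in the frame of pan_center between -0.05 and 0.05 m and z of media2_center in the frame of pan_center between -0.03 and 0.03 m and x of media3_center in the frame of pan_center between -0.082 and 0.082 m and y of media3_center in the frame of pan_center between -0.05 and 0.05 m and z of media3_center in the frame of pan_center between -0.03 and 0.03 m and x of media4_center in the frame of pan_center between -0.082 and 0.082 m and y of media4_center in the frame of pan_center between -0.05 and 0.05 m and z of media4_center in the frame of pan_center between -0.03 and 0.03 m and x of media5_center in the frame of pan_center between -0.082 and 0.082 m and y of media5_center in the frame of pan_center between -0.05 and 0.05 m and z of media5_center in the frame of pan_center between -0.03 and 0.03 m and value of joint tray below 0.03 rad and velocity of joint tray between -0.05 and 0.05 rad/s and linear speed of pan below 0.02 m/s and linear speed of each of media0, media1, media2, media3, media4, media5 below 0.03 m/s); the robot touches nothing.
It fails at once if the tray is let drop: it falls faster than 1.6 rad/s (about 0.36 m/s at its bar) (velocity of joint tray below -1.6 rad/s).
It fails at once if a bystander is pushed more than 40 mm away (distance of any of jar, squeeze_bottle, test_cup, brush, sieve from where it was at the start of the episode above 0.04 m).
It fails at once if an upright bystander is tipped over (angle between any of jar, squeeze_bottle, test_cup, sieve's own z axis and vertical above 0.6 rad).
It also fails if it takes over 72 s, if anything falls off the work surface, if the arm or the gripper's body presses on something with over 40 N, if the wrist force passes 120 N, or if a joint passes its speed limit or range.

## Robot

A 6-joint arm with a two-finger parallel gripper is mounted at the origin on the work surface. World frame = base frame: x ahead of the robot, y to its left, z up, the work surface at z = 0. Lengths are in m, angles in rad, forces in N, time in s.
With the tool pointing down it reaches from about 0.275 to 0.85 m from the base axis. Payload 19 kg.
Tool frame: the origin (TCP) lies midway between the tips of the shut fingers; the grasp point (between the pads) lies 19 mm behind it; x points along the fingers, y is the direction in which the jaws open and shut, and the axes are right-handed (so a half turn about x gives the same grasp; the last joint's range is limited). The gripper opens to 85 mm and grips with 20 to 120 N. Pads are 22 mm wide; open, the fingers measure 114 mm over their backs; the gripper's body (76 mm by 85 mm) begins 54 mm behind the grasp point. The pads swing forward as they close: fully open they stand 13 mm farther back than shut.
Start: joints at [-1.42, 0.15, 1.437, -0, 1.554, -0.134], TCP at [0.162, -0.552, 0.231] pointing down, gripper open.
Joint ranges: [-2.8, 2.8], [-0.68, 2.1], [0.12, 2.68], [-1.39, 4.53], [0.16, 2.79], [-2.81, 2.81]. Speed limits (rad/s): [1.89, 1.89, 2.22, 3.01, 3.01, 3.01].

## Interface

Orientations are given as a unit quaternion [x, y, z, w].
In Python, from workcell import get_obs, get_image, hand_in gives the robot as it stands.
- The arm moves only by the tool apply_moves, never from a script. Its argument "steps" is a list of rows, each a list of 7 numbers: the shift along the tool's x, y, z in cm, then the turn, a rotation vector about the tool's x, y, z in rad, then the gripper's target within -1 to 1 (shut at 1, half-way at 0, fully open at -1). In form: [[dx, dy, dz, wx, wy, wz, hand], ...]. A call has 1 to 20 rows; each row shifts and turns the commanded pose from where the row before left it, along the tool's axes as they then stand; what a row does not reach is not made up. A row lasts 1/10 s, in which the tool goes at most 50 mm and 8.59 degrees, less where a joint would pass 70% of its speed; a pose out of reach is approached as far as the arm can. A call is refused whole if a number of a shift passes 5 or a number of a turn 0.15, either way. A call with a gripper value outside its range is refused whole. The fingers move at their own pace and stop on an object; "newtons" is the grip in N (left out, the last holds). Time passes only in rows, so rows that do not move let the fingers close. It gives the time, the measured TCP pose, the force and the opening at its end, in the units of the state.
- get_obs(): the state, without advancing time (a new reading comes with each control period).
- get_image(name): name is "side" or "top" or "wrist"; returns a dict with "pixels" (384x512x3 uint8, blue, green, red), "camera_matrix" (3x3 intrinsics, pixels), "R" (3x3) and "t" (3): a world point X has camera coordinates R X + t. Camera axes: x right, y down, z forward; pixel columns grow to the right and rows downward; lengths in m; the calibration is good to about 2 mm. The wrist camera is an equidistant fisheye: a pixel r from the principal point sees the ray r / f radians off the axis. A picture is of the moment at which its call begins. There is no depth.
- hand_in(): hands the job in, once; it reports no verdict.
The state is a dict: "time_s": time; "joints": joint angles; "joint_vel": joint speeds; "effort": joint torques, N m; "tool_pos": TCP position; "eef_rot": TCP orientation; "ft_force": force on the tool from outside, world axes, zero at the start; "ft_torque": the same for the moment, N m; "gripper_width": finger opening in m.
Only numpy, scipy, OpenCV 4.12 (cv2) and the standard library are available. Lean on these libraries where they do the work, as an engineer would, in place of code of your own. Each camera call takes 0.05 s, during which the arm holds its last target.

## Working session

There is one attempt and no reset: what is moved stays moved. The work goes in short steps, Python scripts to look and compute and a tool call to move; the robot and the scene stay as the last step left them, time stands still between calls to the robot, and variables do not carry over. Pictures are saved under pics/ and viewed, and the job is handed in when it is done.

Besides the shell and the picture viewer there is one more tool, called after "Request:" in YAML: its name, and indented under it one key for each argument. apply_moves: Moves the arm, as the interface text tells. Its arguments: {"type":"object","properties":{"steps":{"type":"array","items":{"type":"array","items":{"type":"number"}}},"newtons":{"type":"number"}},"required":["steps"]}

```bash
ls; mkdir -p pics; python3 - <<'E'
from workcell import get_obs,get_image
import cv2
print(get_obs())
for n in ("side","top","wrist"):
    d=get_image(n); cv2.imwrite(f"pics/{n}0.png",d["pixels"]); print(n,d["camera_matrix"],d["R"],d["t"])
E
```

```text
pics
{'time_s': 0.0, 'joints': array([-1.42000105e+00,  1.50957508e-01,  1.43802740e+00,  4.19160661e-06,
        1.55377764e+00, -1.34046119e-01]), 'joint_vel': array([-8.13741898e-04,  1.68569422e-03,  1.01798538e-03,  1.00488541e-03,
       -7.97584472e-05, -1.95280103e-03]), 'effort': array([-3.48480833e-03, -7.13055897e+01, -5.70867848e+01, -4.41498278e-04,
        8.84581706e-03, -4.23304220e-05]), 'tool_pos': array([ 0.16149831, -0.5516031 ,  0.23069349]), 'eef_rot': array([-0.69994544, -0.10078011,  0.69994941, -0.09995288]), 'ft_force': array([-0.45320571,  1.28731471, -0.5729815 ]), 'ft_torque': array([ 0.01554704,  0.04127783, -0.02008498]), 'gripper_width': 0.08571352185192858}
side [[376.99624592   0.         257.26851905]
 [  0.         376.99624592 192.18191006]
 [  0.           0.           1.        ]] [[-0.94978316 -0.31281164 -0.00779856]
 [-0.18643166  0.58572304 -0.78877865]
 [ 0.25130694 -0.74771478 -0.61462787]] [0.52692957 0.19217421 0.88663709]
top [[394.98935542   0.         252.08113851]
 [  0.         394.98935542 189.07769709]
 [  0.           0.           1.        ]] [[ 0.02257567 -0.99974421 -0.00135823]
 [-0.98210983 -0.02192336 -0.18702849]
 [ 0.18695087  0.00555622 -0.98235355]] [-0.03628052  0.57412161  1.04032908]
wrist [[297.31863964   0.         249.08853774]
 [  0.         297.31863964 190.63965781]
 [  0.           0.           1.        ]] [[ 0.27979627 -0.96005696 -0.00216585]
 [-0.91745599 -0.26804398  0.29398456]
 [-0.28282247 -0.08026871 -0.95580771]] [-0.57363618 -0.03818179  0.38120801]
```

View pics/top0.png

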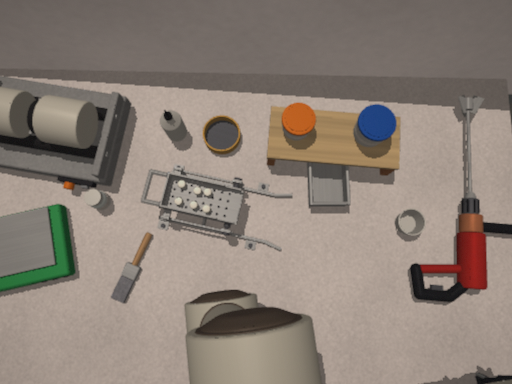

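View pics/side0.png

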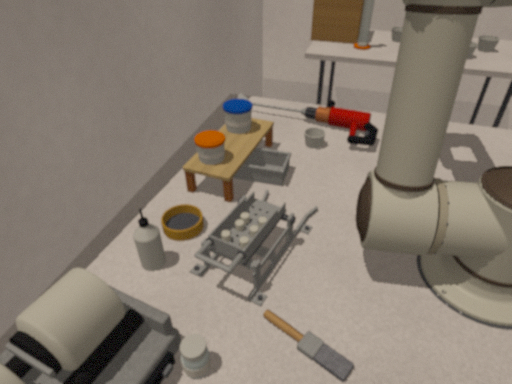

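View pics/wrist0.png

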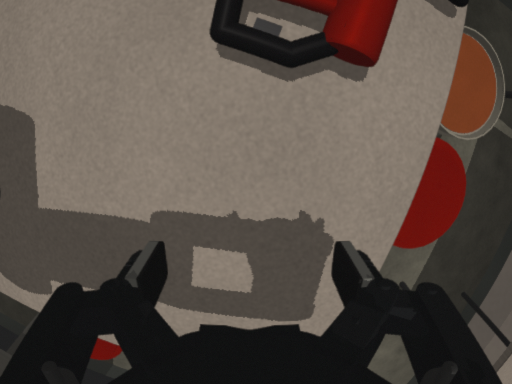

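```bash
cat > h.py <<'E'
import numpy as np,cv2
from workcell import get_obs,get_image
def ray(d,u,v,wrist=False):
    K=d["camera_matrix"];x=(u-K[0,2])/K[0,0];y=(v-K[1,2])/K[1,1]
    if wrist:
        r=np.hypot(x,y);c=np.array([np.sin(r)*x/max(r,1e-9),np.sin(r)*y/max(r,1e-9),np.cos(r)])
    else: c=np.array([x,y,1.])
    R=d["R"];return -R.T@d["t"],R.T@c
def plane(d,u,v,z,wrist=False):
    o,r=ray(d,u,v,wrist);return o+r*(z-o[2])/r[2]
def proj(d,X):
    c=d["R"]@np.asarray(X)+d["t"];p=d["camera_matrix"]@c;return p[:2]/p[2]
def crop(d,x0,y0,x1,y1,s,name):
    cv2.imwrite(name,cv2.resize(d["pixels"][y0:y1,x0:x1],None,fx=s,fy=s,interpolation=cv2.INTER_CUBIC))
E
python3 - <<'E'
from h import *
d=get_image("top");crop(d,135,150,295,260,5,"pics/t1.png");crop(d,255,95,415,215,5,"pics/t2.png")
d=get_image("side");crop(d,185,85,325,305,2.7,"pics/s1.png")
E
```

```text
(no output)
```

View pics/t1.png

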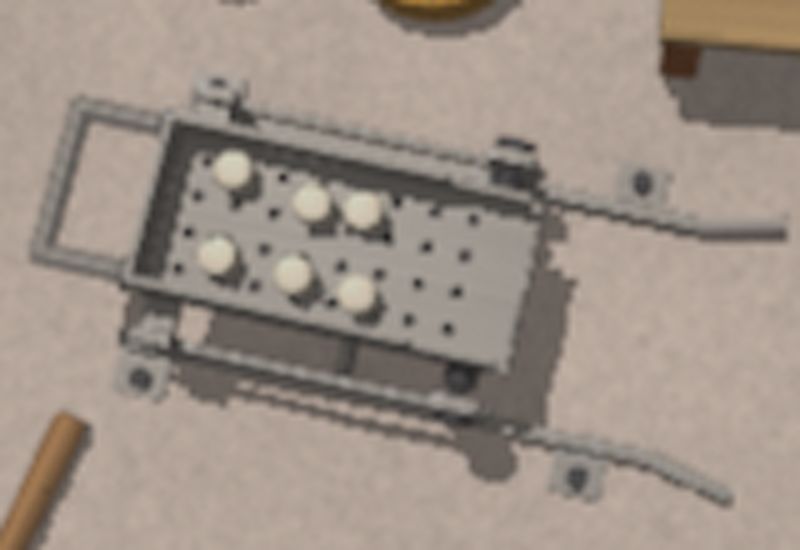

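View pics/t2.png

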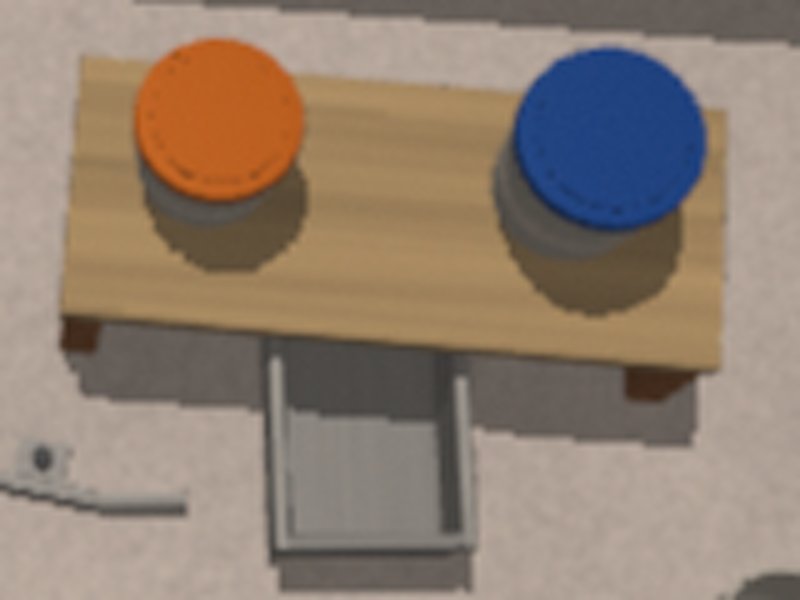

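View pics/s1.png

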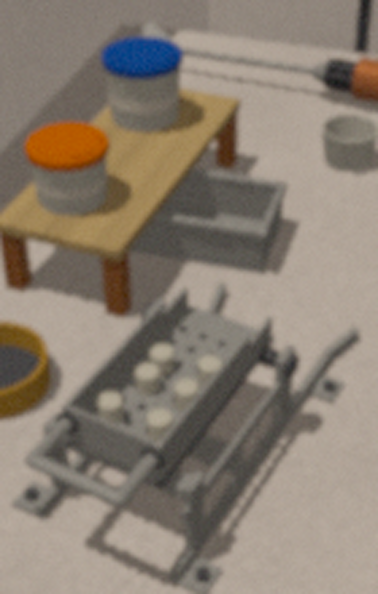

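```bash
python3 - <<'E'
from h import *
d=get_image("top")
T1=lambda u,v,z:plane(d,135+u/5,150+v/5,z)
T2=lambda u,v,z:plane(d,255+u/5,95+v/5,z)
bar=T1(62,182,.114);lip=T1(524,284,.092);m=T1(670,344,.016)
print("bar",bar,"lip",lip,"mouth",m)
for a,b in(((165,118),(128,283)),):
    print("back",T1(*a,.128),T1(*b,.128))
y=(bar-lip);y[2]=0;print(np.linalg.norm(y),"(exp .248)");y/=np.linalg.norm(y);print("yaw of stand y",np.arctan2(y[1],y[0])-np.pi/2)
y2=(bar-m);y2[2]=0;print(np.linalg.norm(y2),"(exp .336)",np.arctan2(y2[1],y2[0])-np.pi/2)
print("skid bends",T1(695,230,.016),T1(645,458,.016))
for z in(.06,):
    a=T2(272,551,z);b=T2(475,549,z);c=T2(265,340,z);e=T2(467,355,z);print("pan",a,b,c,e)
    print((a+b)/2, np.linalg.norm(a-b), np.arctan2(*(c-a)[[1,0]]),np.arctan2(*(e-b)[[1,0]]))
print("riser front",T2(62,315,.092),T2(718,370,.092),"back",T2(82,57,.092),T2(727,112,.092))
print("side check of bar/lip")
s=get_image("side")
for p in(bar,lip,(a+b)/2):print(proj(s,p))
E
```

```text
bar [0.56441907 0.25073633 0.114     ] lip [0.51905029 0.00786914 0.092     ] mouth [ 0.49756036 -0.07294307  0.016     ]
back [0.59682087 0.19573973 0.128     ] [0.50986289 0.20927755 0.128     ]
0.24706840025714888 (exp .248)
yaw of stand y -0.1846763834835392
0.3305123858531889 (exp .336) -0.2036937416860849
skid bends [ 0.56330457 -0.08628268  0.016     ] [ 0.4332232  -0.05988895  0.016     ]
pan [ 0.53231516 -0.18110037  0.06      ] [ 0.53590343 -0.29206135  0.06      ] [ 0.65121179 -0.1777372   0.06      ] [ 0.64509365 -0.29020154  0.06      ]
[ 0.5341093  -0.23658086  0.06      ] 0.11101898541358081 0.028278969744889432 0.01703111351000273
riser front [ 0.65434683 -0.06322204  0.092     ] [ 0.63153837 -0.41756938  0.092     ] back [ 0.80304306 -0.07207992  0.092     ] [ 0.7786266 -0.4294092  0.092    ]
side check of bar/lip
[214.00628321 262.54596799]
[269.41792088 203.02140608]
[287.52840475 161.88325921]
```

```bash
python3 - <<'E'
from h import *
from scipy.spatial.transform import Rotation as R
o=get_obs();print(R.from_quat(o["eef_rot"]).as_matrix().round(3))
d=get_image("top")
T1=lambda u,v,z:plane(d,135+u/5,150+v/5,z)
print("flare ends",T1(785,232,.016),T1(728,500,.016))
hsv=cv2.cvtColor(d["pixels"],cv2.COLOR_BGR2HSV)
print("cup",plane(d,410,222,.05),plane(d,397,224,.0),plane(d,424,222,.05))
S=np.array([.521,.030,0]);a=-.195
def st(x,y,z):return S+np.array([np.cos(a)*x-np.sin(a)*y,np.sin(a)*x+np.cos(a)*y,z])
im=d["pixels"].copy();im=cv2.resize(im,None,fx=4,fy=4)
P=lambda X:tuple(int(round(k*4+1.5)) for k in proj(d,X))
for l in ([(-64,-110,16),(-64,68,16)],[(64,-110,16),(64,68,16)],[(-64,-110,16),(-75,-156,16)],[(64,-110,16),(75,-156,16)],[(-46,-22,92),(46,-22,92)],[(-46,178,128),(46,178,128)],[(-34,226,114),(34,226,114)]):
    cv2.line(im,P(st(*np.array(l[0])/1000)),P(st(*np.array(l[1])/1000)),(0,0,255),1)
cv2.imwrite("pics/o1.png",im[600:1060,540:1200])
E
```

```text
[[-0.     0.281 -0.96 ]
 [ 0.    -0.96  -0.281]
 [-1.    -0.    -0.   ]]
flare ends [ 0.56329399 -0.13773663  0.016     ] [ 0.41102365 -0.10653427  0.016     ]
cup [ 0.4935334  -0.45748761  0.05      ] [ 0.49267256 -0.43985638  0.        ] [ 0.49439234 -0.49576801  0.05      ]
```

View pics/o1.png

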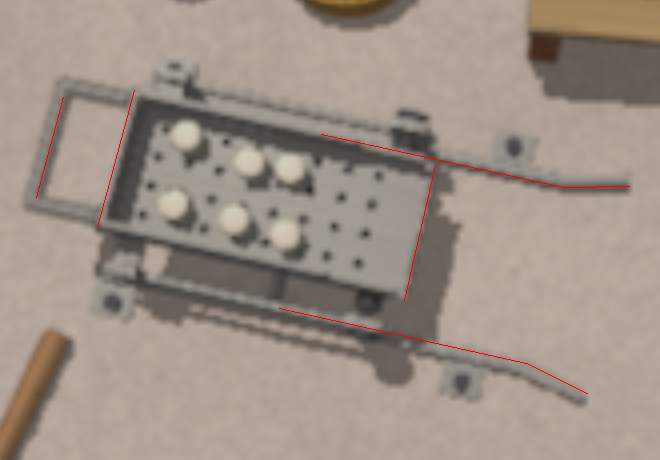

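Request:
apply_moves:
  steps:
    - [0,0,0,-0.146,0,0,0]
    - [0,0,0,-0.146,0,0,0]
    - [0,0,0,-0.146,0,0,0]
    - [0,0,0,-0.146,0,0,0]
    - [0,0,0,-0.146,0,0,0]
    - [0,0,0,-0.146,0,0,0]
    - [0,0,0,-0.146,0,0,0]
    - [0,0,0,-0.146,0,0,0]
    - [0,0,0,-0.143,0,0,0]

```text
time_s: 1.3
tool_pos: [0.1615, -0.5518, 0.2312]
eef_rot: [0.492, 0.508, -0.492, 0.508]
ft_force: [-0.1, 0.1, -0.6]
gripper_width: 0.043
```

Request:
apply_moves:
  steps:
    - [0,2.96,-2.35,0,0,0,0]
    - [0,2.96,-2.35,0,0,0,0]
    - [0,2.96,-2.35,0,0,0,0]
    - [0,2.96,-2.35,0,0,0,0]
    - [0,2.96,-2.35,0,0,0,0]
    - [0,2.96,-2.35,0,0,0,0]
    - [0,2.96,-2.35,0,0,0,0]
    - [0,2.96,-2.35,0,0,0,0]
    - [0,2.96,-2.35,0,0,0,0]
    - [0,2.96,-2.35,0,0,0,0]
    - [0,2.96,-2.35,0,0,0,0]
    - [0,2.96,-2.35,0,0,0,0]
    - [0,2.96,-2.35,0,0,0,0]
    - [2,0,0,0,0,0,0]
    - [3,0,0,0,0,0,0]
    - [3,0,0,0,0,0,0]
    - [0,0,0,0,0,0,0]

```text
time_s: 3.0
tool_pos: [0.5372, -0.2358, 0.1476]
eef_rot: [0.493, 0.508, -0.494, 0.504]
ft_force: [-0.8, 0.7, -1.0]
gripper_width: 0.0427
```

```bash
python3 - <<'E'
from h import *
from scipy.spatial.transform import Rotation as R
o=get_obs();print(o["tool_pos"],R.from_quat(o["eef_rot"]).as_matrix().round(3),o["joints"],o["gripper_width"])
for n in("wrist","side"):
    d=get_image(n);cv2.imwrite(f"pics/{n}1.png",d["pixels"])
E
```

```text
[ 0.53715631 -0.23579894  0.1475926 ] [[-0.005  1.     0.025]
 [ 0.003  0.025 -1.   ]
 [-1.    -0.005 -0.003]] [-5.44992978e-01  2.19617639e-01  1.52670602e+00  9.23593904e-05
  1.40133328e+00 -5.70181085e-01] 0.04267218450827851
```

View pics/wrist1.png

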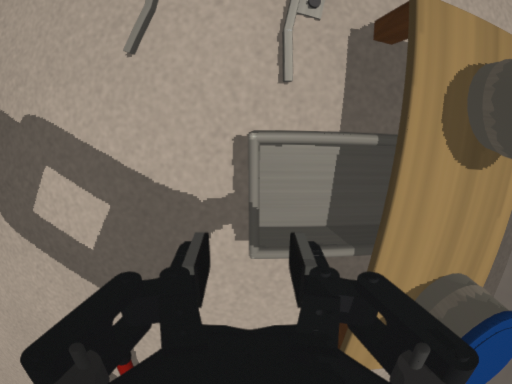

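View pics/side1.png

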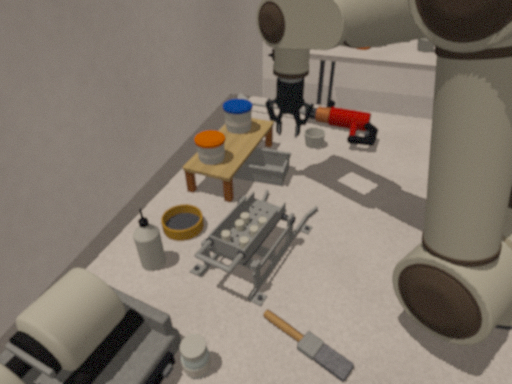

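```bash
python3 - <<'E'
from h import *
d=get_image("wrist")
for p in((249,132),(250,258),(250,195),(259,195)):print(plane(d,*p,.06,True))
E
```

```text
[ 0.53689421 -0.18516491  0.06      ]
[ 0.54046006 -0.29761286  0.06      ]
[ 0.53896476 -0.23747236  0.06      ]
[ 0.54646116 -0.23729636  0.06      ]
```

Request:
apply_moves:
  steps:
    - [3,0.4,0.3,0,0,0,0]
    - [3,0,0,0,0,0,0]
    - [2,0,0,0,0,0,0]
    - [2,0,0,0,0,0,0]
    - [1.2,0,0,0,0,0,0]
    - [0,0,0,0,0,0,0]
    - [0,0,0,0,0,0,1]
    - [0,0,0,0,0,0,1]
    - [0,0,0,0,0,0,1]
    - [0,0,0,0,0,0,1]
    - [0,0,0,0,0,0,1]
    - [0,0,0,0,0,0,1]
  newtons: 60

```text
time_s: 4.35
tool_pos: [0.5432, -0.24, 0.0408]
eef_rot: [0.494, 0.506, -0.494, 0.507]
ft_force: [-2.7, 1.0, 7.8]
gripper_width: 0.0077
```

```bash
python3 - <<'E'
from h import *
d=get_image("wrist");cv2.imwrite("pics/w2.png",d["pixels"])
d=get_image("side");crop(d,220,60,340,220,4,"pics/s2.png");print(get_obs()["tool_pos"],get_obs()["gripper_width"],get_obs()["ft_force"])
E
```

```text
[ 0.54314879 -0.24004525  0.04082511] 0.00723117506188645 [-2.78826874  0.67505826  7.6125554 ]
```

View pics/w2.png

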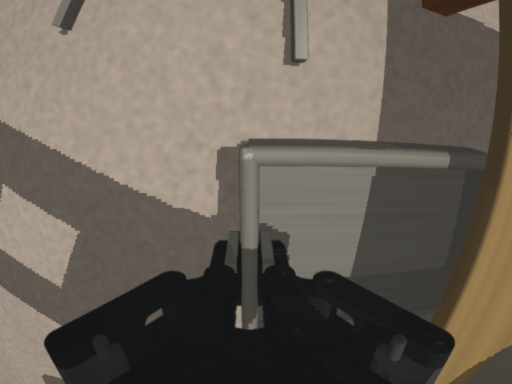

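View pics/s2.png

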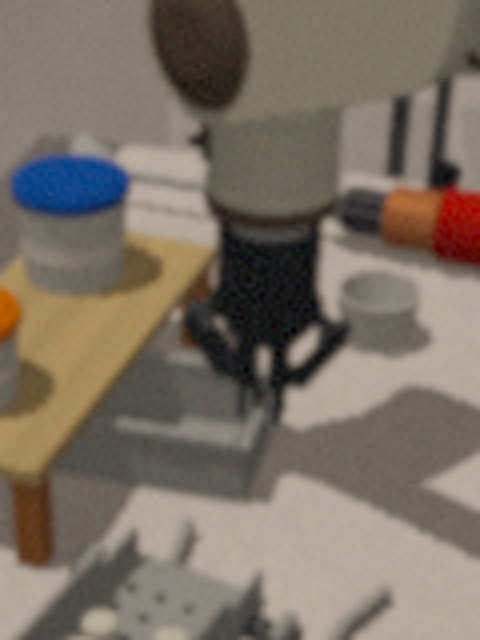

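Request:
apply_moves:
  steps:
    - [-0.5,0,0,0,0,0,1]
    - [0,-1,0,0,0,0,1]
    - [0,-1.5,0,0,0,0,1]
    - [0,-2,0,0,0,0,1]
    - [0,-2,0,0,0,0,1]
    - [0,-2,0,0,0,0,1]
    - [0,-2,0,0,0,0,1]
    - [0,-2,0,0,0,0,1]
    - [0,-2,0,0,0,0,1]
    - [0,-1.5,0,0,0,0,1]
    - [0,0,0,0,0,0,1]

```text
time_s: 5.55
tool_pos: [0.381, -0.2436, 0.0444]
eef_rot: [0.494, 0.506, -0.494, 0.506]
ft_force: [0.3, -0.8, -3.1]
gripper_width: 0.0076
```

```bash
python3 - <<'E'
from h import *
d=get_image("top");cv2.imwrite("pics/t3.png",d["pixels"])
o=get_obs();print(o["tool_pos"],o["gripper_width"],o["ft_force"],o["joints"])
E
```

```text
[ 0.38208262 -0.24377864  0.04454239] 0.007677501530309901 [ 0.60670176  0.3877008  -2.95989003] [-7.38235653e-01  4.40698938e-02  1.95301117e+00  7.79026336e-05
  1.14408655e+00 -7.62253013e-01]
```

View pics/t3.png

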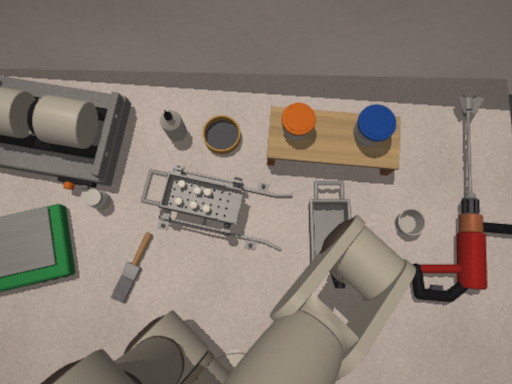

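Request:
apply_moves:
  steps:
    - [-1.5,0,0,0,0,0,1]
    - [-1.5,0,0,0,0,0,1]
    - [0,0.42,-2.47,0,0,0,1]
    - [0,0.42,-2.47,0,0,0,1]
    - [0,0.42,-2.47,0,0,0,1]
    - [0,0.42,-2.47,0,0,0,1]
    - [0,0.42,-2.47,0,0,0,1]
    - [0,0,0,0,0,0,1]

```text
time_s: 6.4
tool_pos: [0.4012, -0.1174, 0.0744]
eef_rot: [0.493, 0.507, -0.493, 0.507]
ft_force: [-0.4, -0.2, -4.4]
gripper_width: 0.0077
```

Request:
apply_moves:
  steps:
    - [0,0,0,0.149,0,0,1]
    - [0,0,0,0.149,0,0,1]
    - [0,0,0,0.149,0,0,1]
    - [0,0,0,0.149,0,0,1]
    - [0,0,0,0.149,0,0,1]
    - [0,0,0,0.149,0,0,1]
    - [0,0,0,0.149,0,0,1]
    - [0,0,0,0.149,0,0,1]
    - [0,0,0,0.149,0,0,1]
    - [0,0,0,0.149,0,0,1]
    - [0,0,0,0.149,0,0,1]
    - [0,0,0,0.149,0,0,1]
    - [0,0,0,0,0,0,1]

```text
time_s: 7.7
tool_pos: [0.401, -0.1199, 0.0744]
eef_rot: [0.704, -0.069, -0.704, -0.069]
ft_force: [-0.6, -1.0, -3.2]
gripper_width: 0.0078
```

```bash
python3 - <<'E'
from h import *
from scipy.spatial.transform import Rotation as R
d=get_image("top");cv2.imwrite("pics/t4.png",d["pixels"])
d=get_image("side");cv2.imwrite("pics/s4.png",d["pixels"])
d=get_image("wrist");cv2.imwrite("pics/w4.png",d["pixels"])
o=get_obs();print(o["tool_pos"],o["gripper_width"],o["ft_force"],o["joints"],R.from_quat(o["eef_rot"]).as_matrix().round(3))
E
```

```text
[ 0.40084427 -0.11982734  0.07435717] 0.007723163624746777 [-0.26110217 -0.23183703 -3.85090716] [-4.75245116e-01 -6.74699329e-02  1.99451797e+00  2.00917222e-04
  1.21437715e+00  1.28315253e+00] [[ 0.    -0.187 -0.982]
 [ 0.    -0.982  0.187]
 [-1.    -0.    -0.   ]]
```

View pics/t4.png

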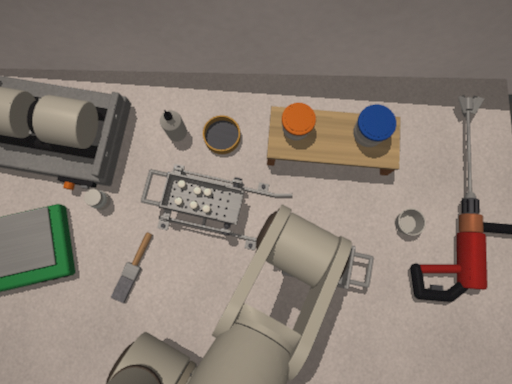

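View pics/s4.png

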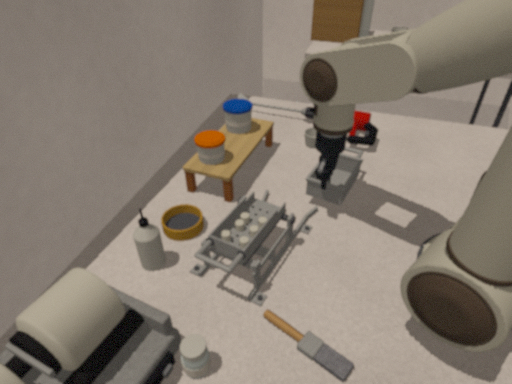

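View pics/w4.png

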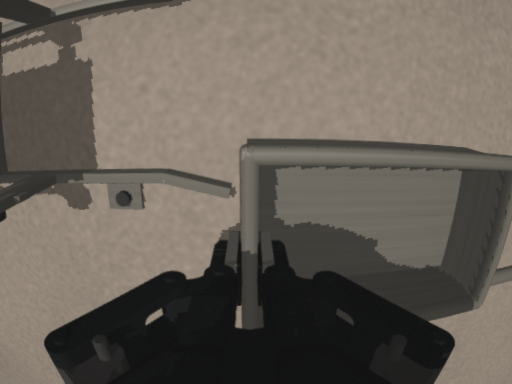

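Request:
apply_moves:
  steps:
    - [-1,0,0,0,0,0,1]
    - [0,-0.75,-1.8,0,0,0,1]
    - [0,-0.75,-2,0,0,0,1]
    - [0,-0.75,-2,0,0,0,1]
    - [0,-0.75,-2,0,0,0,1]
    - [0,0,-1.1,0.007,0,0,1]
    - [0,0,0,0,0,0,1]
    - [0,0,0,0,0,0,1]

```text
time_s: 8.65
tool_pos: [0.4932, -0.1074, 0.0844]
eef_rot: [-0.703, 0.07, 0.704, 0.07]
ft_force: [-0.2, -0.2, -3.9]
gripper_width: 0.0075
```

```bash
python3 - <<'E'
from h import *
d=get_image("top");crop(d,135,130,405,310,2.9,"pics/t5.png")
d=get_image("side");crop(d,185,85,385,265,3.5,"pics/s5.png")
d=get_image("wrist");cv2.imwrite("pics/w5.png",d["pixels"])
o=get_obs();print(o["tool_pos"],o["gripper_width"],o["ft_force"],o["joints"])
E
```

```text
[ 0.49307812 -0.10738286  0.08449524] 0.007700307436358958 [ 0.23587637 -1.4072621  -3.49117214] [-3.67244746e-01  1.03302498e-01  1.79776907e+00  4.84329319e-05
  1.24060051e+00  1.40282256e+00]
```

View pics/s5.png

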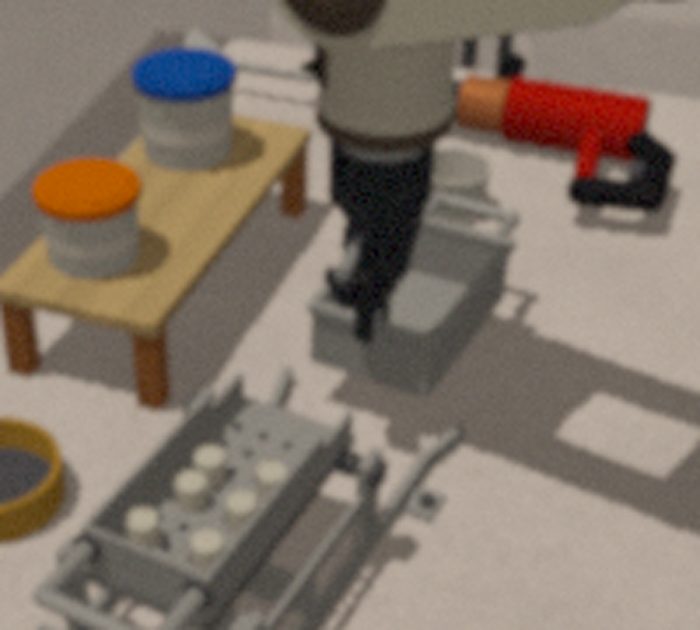

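View pics/w5.png

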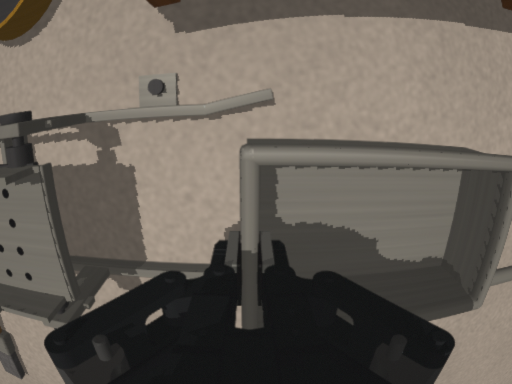

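```bash
python3 - <<'E'
from h import *
d=get_image("wrist");W=lambda u,v,z:plane(d,u,v,z,True)
S=np.array([.521,.030]);a=-.195
c,s=np.cos(a),np.sin(a)
def inst(p):
    q=p[:2]-S;return (np.array([c*q[0]+s*q[1],-s*q[0]+c*q[1]])*1000).round(1)
# upper skid inner edge; lower skid inner edge
print("skid +x",inst(W(205,112,.016)),inst(W(95,121,.016)),"skid -x",inst(W(200,268,.016)),inst(W(110,263,.016)))
zt=.0844+.019+.006
print("pan corner",inst(W(243,146,zt)),inst(W(470,152,zt)),"lower far corner",inst(W(475,308,zt)))
print("tool",inst(get_obs()["tool_pos"]))
E
```

```text
skid +x [  67.2 -108.7] [ 65.8 -20.4] skid -x [-59.3 -98. ] [-58.9 -14.2]
pan corner [  56.2 -137.6] [  56.8 -249.4] lower far corner [ -45.8 -291.2]
tool [  -0.7 -140.2]
```

Request:
apply_moves:
  steps:
    - [1,0,-0.2,0,0,0,1]
    - [1,0,0,0,0,0,1]
    - [1,0,0,0,0,0,1]
    - [0.8,0,0,0,0,0,1]
    - [0.4,0,0,0,0,0,1]
    - [0,0,0,0,0,0,1]
    - [0,-1,0,0,0,0,1]
    - [0,-1,0,0,0,0,1]
    - [0,-1,0,0,0,0,1]
    - [0,-1,0,0,0,0,1]
    - [0,0,0,0,0,0,1]

```text
time_s: 9.95
tool_pos: [0.5039, -0.067, 0.0425]
eef_rot: [0.704, -0.07, -0.704, -0.07]
ft_force: [-0.4, 0.7, -1.8]
gripper_width: 0.0076
```

```bash
python3 - <<'E'
from h import *
d=get_image("side");crop(d,185,85,385,265,3.5,"pics/s6.png")
d=get_image("wrist");cv2.imwrite("pics/w6.png",d["pixels"])
o=get_obs();print(o["tool_pos"],o["gripper_width"],o["ft_force"],o["joints"])
E
```

```text
[ 0.50368386 -0.06799706  0.04238255] 0.007397845353849358 [ 0.52692454  0.22196335 -1.97386237] [-2.85955678e-01  1.57256001e-01  1.83215369e+00  1.37371435e-04
  1.15207864e+00  1.48302297e+00]
```

View pics/s6.png

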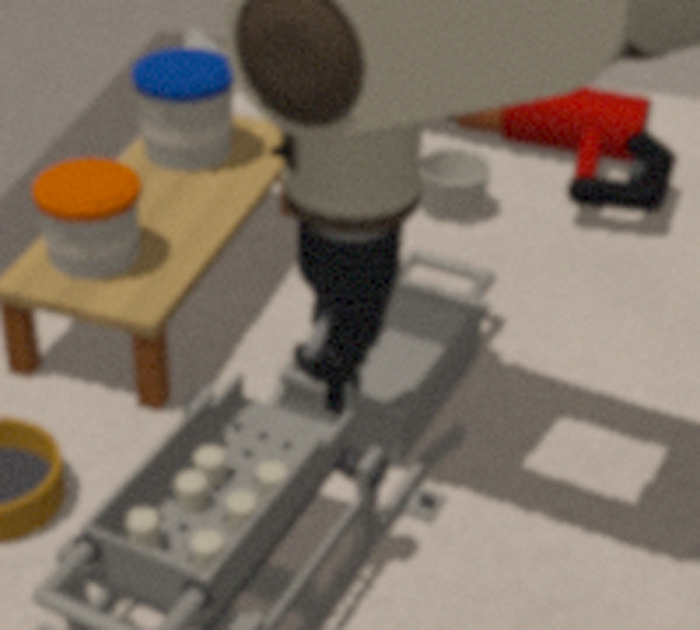

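View pics/w6.png

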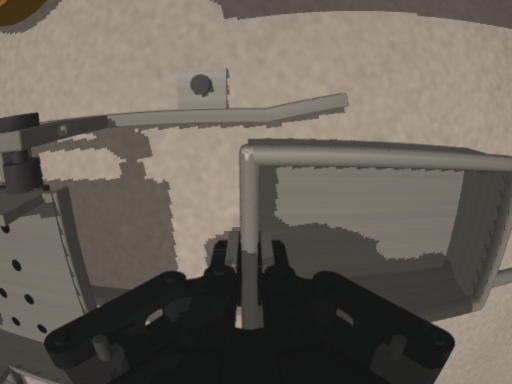

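Request:
apply_moves:
  steps:
    - [0.3,0,0,0,0,0,1]
    - [0,0,0,0,0,0,0]
    - [0,0,0,0,0,0,0]
    - [0,0,0,0,0,0,0]
    - [-2,0,0,0,0,0,0]
    - [-3,0,0,0,0,0,0]
    - [-3,0,0,0,0,0,0]
    - [0,3,0,0,0,0,0]
    - [0,3,0,0,0,0,0]
    - [0,3,0,0,0,0,0]
    - [0,3,0,0,0,0,0]
    - [0,3,0,0,0,0,0]
    - [0,3,0,0,0,0,0]
    - [0,3.8,0,0,0,0,0]
    - [0,0,0,0,0,0,0]

```text
time_s: 11.55
tool_pos: [0.4594, -0.2857, 0.119]
eef_rot: [-0.703, 0.072, 0.704, 0.071]
ft_force: [0.9, 0.2, 0.3]
gripper_width: 0.0426
```

```bash
python3 - <<'E'
from h import *
d=get_image("top");crop(d,135,130,405,310,2.9,"pics/t7.png")
d=get_image("wrist");cv2.imwrite("pics/w7.png",d["pixels"])
o=get_obs();print(o["tool_pos"],o["gripper_width"],o["ft_force"],o["joints"])
E
```

```text
[ 0.46003312 -0.28268485  0.11893621] 0.042783618297410175 [ 0.5072681  -0.57703304 -0.47212927] [-6.93834808e-01  1.43340137e-01  1.67743385e+00  1.87780076e-04
  1.32156724e+00  1.07790578e+00]
```

View pics/t7.png

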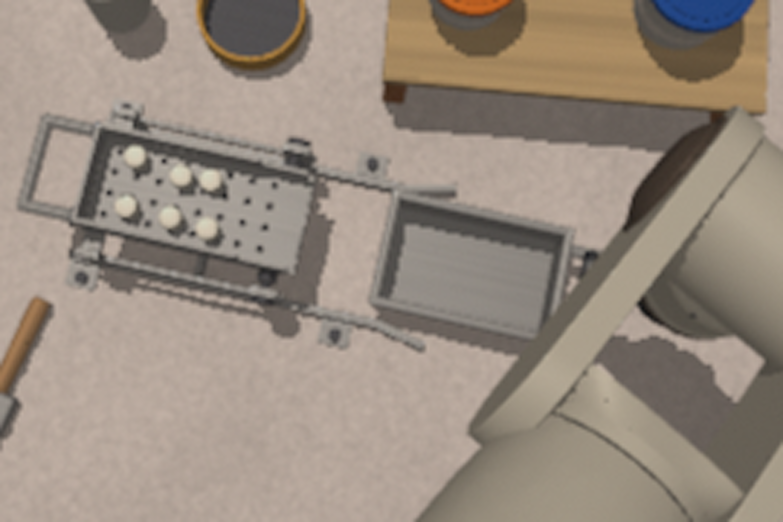

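View pics/w7.png

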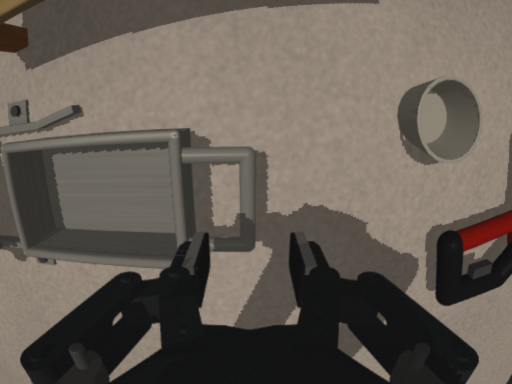

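```bash
python3 - <<'E'
from h import *
S=np.array([.521,.030]);a=-.195
c,s=np.cos(a),np.sin(a)
def inst(p):
    q=p[:2]-S;return (np.array([c*q[0]+s*q[1],-s*q[0]+c*q[1]])*1000).round(1)
d=get_image("wrist");W=lambda u,v,z:plane(d,u,v,z,True)
print("handle wrist",[(W(249,v,.05).round(4),inst(W(249,v,.05))) for v in(152,198,245)])
d=get_image("top");T=lambda u,v,z:plane(d,135+u/2.9,130+v/2.9,z)
A=[T(399,189,.06),T(573,230,.06),T(371,303,.06),T(541,340,.06)]
for p in A:print(p.round(4),inst(p))
print(inst(T(317,172,.016)),inst(T(400,190,.016)),inst(T(300,305,.016)),inst(T(378,328,.016)))
print("tool",inst(get_obs()["tool_pos"]))
E
```

```text
handle wrist [(array([ 0.4978, -0.2898,  0.05  ]), array([  39.2, -318.2])), (array([ 0.4635, -0.2827,  0.05  ]), array([   4.1, -318. ])), (array([ 0.4244, -0.2747,  0.05  ]), array([ -35.7, -317.7]))]
[ 0.5579 -0.0801  0.06  ] [  57.5 -100.9]
[ 0.5224 -0.2443  0.06  ] [  54.5 -268.8]
[ 0.4497 -0.0555  0.06  ] [-53.4 -97.7]
[ 0.4192 -0.2131  0.06  ] [ -52.8 -258.3]
[ 64.7 -18.7] [  64.7 -102.6] [-66.7 -31.4] [ -72.  -109.7]
tool [   1.  -317.4]
```

Request:
apply_moves:
  steps:
    - [3,0,0,0,0,0,0]
    - [3,0,0,0,0,0,0]
    - [2,0,0,0,0,0,0]
    - [0.8,0,0,0,0,0,0]
    - [0,0,0,0,0,0,1]
    - [0,0,0,0,0,0,1]
    - [0,0,0,0,0,0,1]
    - [0,0,0,0,0,0,1]
    - [0,0,0,0,0,0,1]
  newtons: 30

```text
time_s: 12.65
tool_pos: [0.461, -0.2825, 0.0322]
eef_rot: [0.704, -0.071, -0.703, -0.07]
ft_force: [1.9, -0.4, 4.5]
gripper_width: 0.0111
```

```bash
python3 - <<'E'
from h import *
from scipy.spatial.transform import Rotation as R
o=get_obs();print(o["tool_pos"],o["gripper_width"],o["ft_force"],R.from_quat(o["eef_rot"]).as_matrix().round(4)[:,1])
E
```

```text
[ 0.46095485 -0.28247855  0.03224198] 0.011063653201129241 [ 1.93010788 -0.35250637  4.46092321] [-1.979e-01 -9.802e-01  7.000e-04]
```

Request:
apply_moves:
  steps:
    - [0,-0.7,0,0,0,0,1]
    - [0,-1,0,0,0,0,1]
    - [0,-1,0,0,0,0,1]
    - [0,-1,0,0,0,0,1]
    - [0,-1,0,0,0,0,1]
    - [0,-1,0,0,0,0,1]
    - [0,-1,0,0,0,0,1]
    - [0,-1,0,0,0,0,1]
    - [0,-1,0,0,0,0,1]
    - [0,-1,0,0,0,0,1]
    - [0,-1,0,0,0,0,1]
    - [0,-1,0,0,0,0,1]
    - [0,-1,0,0,0,0,1]
    - [0,-1,0,0,0,0,1]
    - [0,0,0,0,0,0,1]

```text
time_s: 14.15
tool_pos: [0.4883, -0.1476, 0.0322]
eef_rot: [0.704, -0.07, -0.703, -0.07]
ft_force: [1.5, 0.3, 5.0]
gripper_width: 0.0108
```

Request:
apply_moves:
  steps:
    - [0,-0.5,0,0,0,0,1]
    - [0,-0.5,0,0,0,0,1]
    - [0,-0.5,0,0,0,0,1]
    - [0,-0.4,0,0,0,0,1]
    - [0,0,0,0,0,0,1]

```text
time_s: 14.65
tool_pos: [0.492, -0.1298, 0.0323]
eef_rot: [0.704, -0.071, -0.703, -0.07]
ft_force: [0.6, -4.6, 8.1]
gripper_width: 0.0108
```

```bash
python3 - <<'E'
from h import *
S=np.array([.521,.030]);a=-.195
c,s=np.cos(a),np.sin(a)
def inst(p):
    q=p[:2]-S;return (np.array([c*q[0]+s*q[1],-s*q[0]+c*q[1]])*1000).round(1)
o=get_obs();print(inst(o["tool_pos"]),o["tool_pos"],o["gripper_width"],o["ft_force"])
E
```

```text
[   2.5 -162.4] [ 0.49201405 -0.12976282  0.03233734] 0.010755393881781252 [ 0.56839435 -4.56216046  8.12820846]
```

Request:
apply_moves:
  steps:
    - [0,-0.3,0,0,0,0,1]
    - [0,-0.2,0,0,0,0,1]
    - [0,0,0,0,0,0,1]

```text
time_s: 14.95
tool_pos: [0.493, -0.1252, 0.0324]
eef_rot: [0.704, -0.071, -0.703, -0.07]
ft_force: [-1.2, -6.2, 9.6]
gripper_width: 0.0113
```

Request:
apply_moves:
  steps:
    - [0,-0.3,0,0,0,0,1]
    - [0,0,0,0,0,0,1]

```text
time_s: 15.15
tool_pos: [0.4936, -0.1222, 0.0324]
eef_rot: [0.704, -0.071, -0.703, -0.07]
ft_force: [0.2, -5.8, 9.1]
gripper_width: 0.0107
```

Request:
apply_moves:
  steps:
    - [0,-0.3,0,0,0,0,1]
    - [0,0,0,0,0,0,1]

```text
time_s: 15.35
tool_pos: [0.4942, -0.1193, 0.0324]
eef_rot: [0.704, -0.071, -0.703, -0.07]
ft_force: [-0.4, -7.1, 10.1]
gripper_width: 0.011
```

Request:
apply_moves:
  steps:
    - [0,-0.3,0,0,0,0,1]
    - [0,0,0,0,0,0,1]

```text
time_s: 15.55
tool_pos: [0.4946, -0.1186, 0.0324]
eef_rot: [0.704, -0.072, -0.703, -0.068]
ft_force: [-5.1, -30.1, 6.0]
gripper_width: 0.0107
```

```bash
python3 - <<'E'
from h import *
S=np.array([.521,.030]);a=-.195
c,s=np.cos(a),np.sin(a)
def inst(p):
    q=p[:2]-S;return (np.array([c*q[0]+s*q[1],-s*q[0]+c*q[1]])*1000).round(1)
o=get_obs();print(inst(o["tool_pos"]),o["tool_pos"],o["gripper_width"],o["ft_force"])
d=get_image("top");crop(d,135,130,405,310,2.9,"pics/t8.png")
d=get_image("side");crop(d,185,125,385,305,3.5,"pics/s8.png")
d=get_image("wrist");cv2.imwrite("pics/w8.png",d["pixels"])
E
```

```text
[   2.9 -150.9] [ 0.49459891 -0.11859627  0.0324341 ] 0.010684223551842826 [ -5.11743648 -30.07477336   5.99771935]
```

View pics/t8.png

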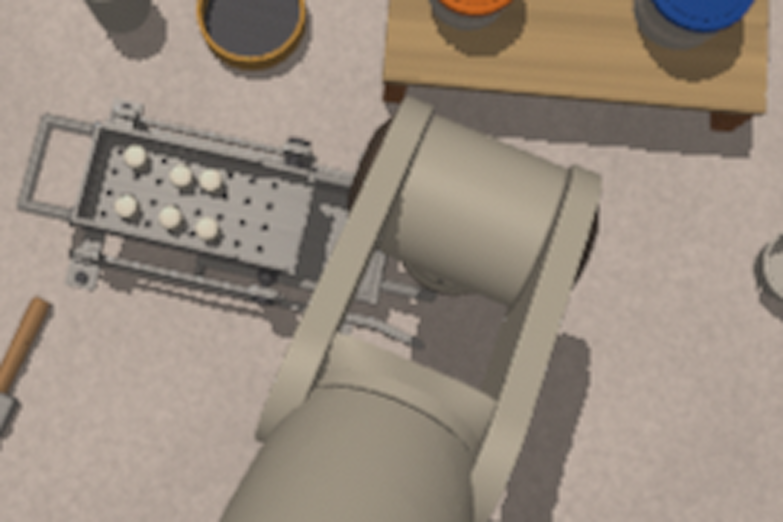

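View pics/s8.png

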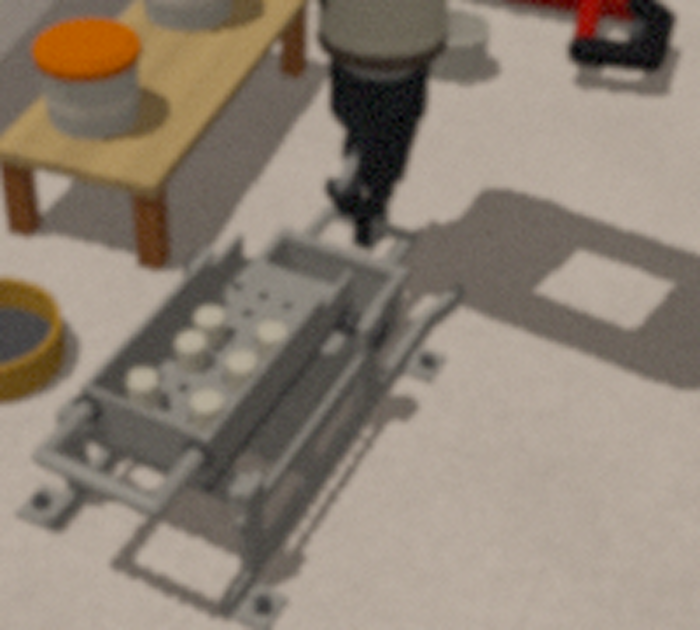

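View pics/w8.png

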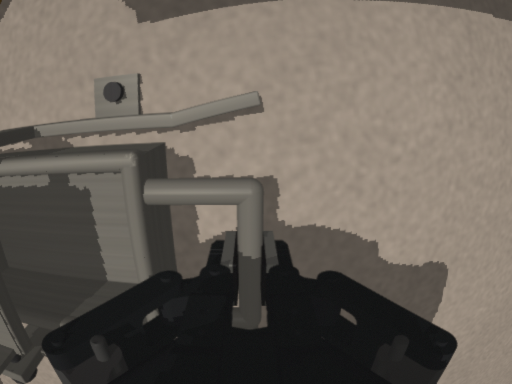

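Request:
apply_moves:
  steps:
    - [0,0.3,0,0,0,0,1]
    - [-0.3,0,0,0,0,0,1]
    - [0,0,0,0,0,0,0]
    - [0,0,0,0,0,0,0]
    - [0,0,0,0,0,0,0]
    - [-1.5,0,0,0,0,0,0]
    - [-3,0,0,0,0,0,0]
    - [-4,0,0,0,0,0,0]
    - [-4,0,0,0,0,0,0]
    - [-3,0,0,0,0,0,0]
    - [0,0,0,0,0,0,0]

```text
time_s: 16.8
tool_pos: [0.4948, -0.1188, 0.1934]
eef_rot: [0.706, -0.071, -0.702, -0.07]
ft_force: [0.3, 0.1, -0.3]
gripper_width: 0.0426
```

```bash
python3 - <<'E'
from h import *
S=np.array([.521,.030]);a=-.195
c,s=np.cos(a),np.sin(a)
def inst(p):
    q=p[:2]-S;return (np.array([c*q[0]+s*q[1],-s*q[0]+c*q[1]])*1000).round(1)
o=get_obs();print(inst(o["tool_pos"]),o["tool_pos"],o["gripper_width"],o["ft_force"])
d=get_image("side");crop(d,185,125,385,305,3.5,"pics/s9.png")
d=get_image("wrist");cv2.imwrite("pics/w9.png",d["pixels"])
E
```

```text
[   3.2 -151. ] [ 0.49483746 -0.11875153  0.1934127 ] 0.04256059455396169 [ 0.27171034  0.05857629 -0.26692123]
```

View pics/s9.png

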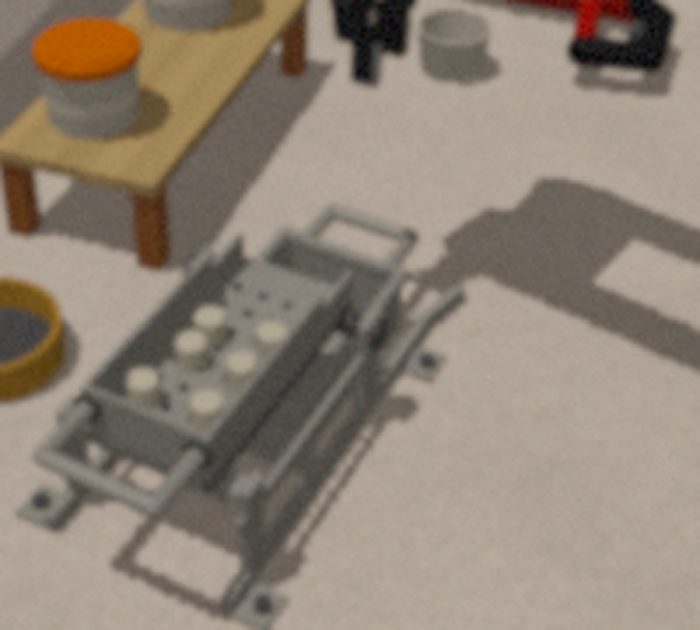

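View pics/w9.png

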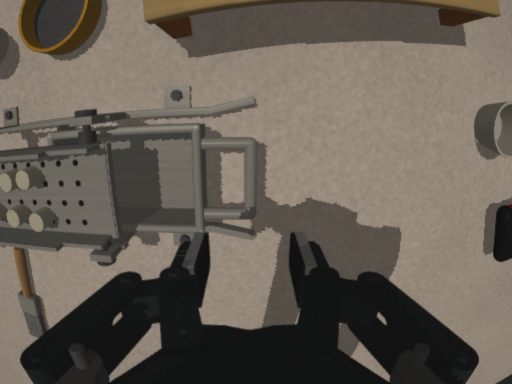

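Request:
apply_moves:
  steps:
    - [0,-2,0.45,0,0,0,0]
    - [0,-3,0,0,0,0,0]
    - [0,-3,0,0,0,0,0]
    - [0,-3,0,0,0,0,0]
    - [0,-3,0,0,0,0,0]
    - [0,-3,0,0,0,0,0]
    - [0,-3,0,0,0,0,0]
    - [0,-3,0,0,0,0,0]
    - [0,-3,0,0,0,0,0]
    - [0,-3,0,0,0,0,0]
    - [0,-3,0,0,0,0,0]
    - [0,-3,0,0,0,0,0]
    - [0,-2.5,0,0,0,0,0]
    - [0,0,0,0,0,0,0]

```text
time_s: 18.3
tool_pos: [0.5627, 0.2525, 0.1871]
eef_rot: [-0.703, 0.07, 0.705, 0.069]
ft_force: [0.4, -0.3, -0.6]
gripper_width: 0.0427
```

```bash
python3 - <<'E'
from h import *
from scipy.spatial.transform import Rotation as R
S=np.array([.521,.030]);a=-.195
c,s=np.cos(a),np.sin(a)
def inst(p):
    q=p[:2]-S;return (np.array([c*q[0]+s*q[1],-s*q[0]+c*q[1]])*1000).round(1)
o=get_obs();print(inst(o["tool_pos"]),o["tool_pos"],o["gripper_width"],o["joints"],R.from_quat(o["eef_rot"]).as_matrix().round(4)[:,1])
d=get_image("top");crop(d,95,130,365,310,2.9,"pics/t10.png")
d=get_image("wrist");cv2.imwrite("pics/w10.png",d["pixels"])
E
```

```text
[ -2.2 226.4] [0.56274035 0.25249153 0.18706672] 0.04271617955663052 [2.96545047e-01 2.56624409e-01 1.39985813e+00 7.09328562e-04
 1.48794170e+00 2.06411673e+00] [-1.956e-01 -9.807e-01  7.000e-04]
```

View pics/w10.png

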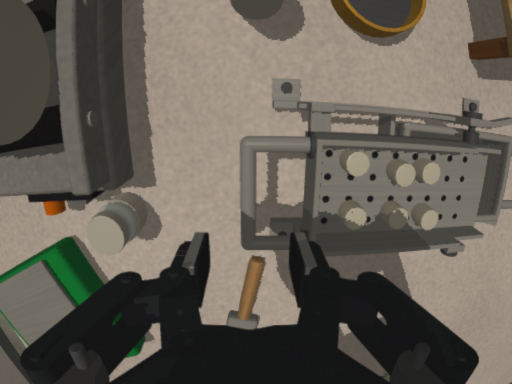

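View pics/t10.png

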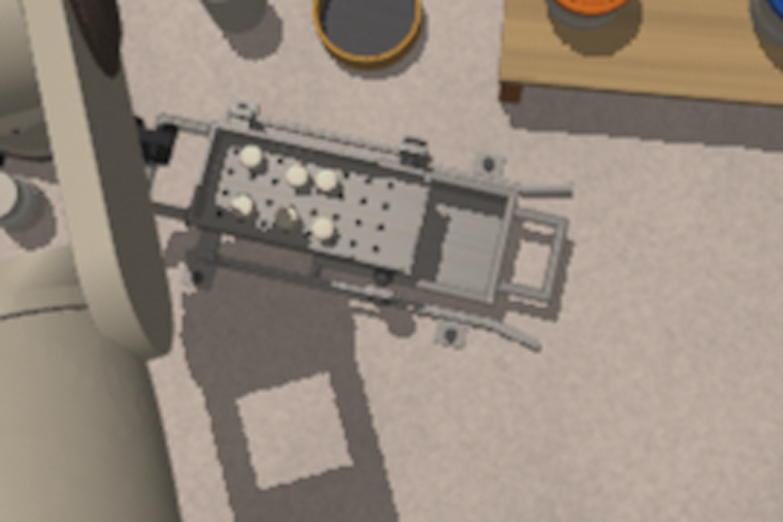

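```bash
python3 - <<'E'
from h import *
S=np.array([.521,.030]);a=-.195
c,s=np.cos(a),np.sin(a)
def inst(p):
    q=p[:2]-S;return (np.array([c*q[0]+s*q[1],-s*q[0]+c*q[1]])*1000).round(1)
d=get_image("wrist")
for v in(143,193,243):p=plane(d,249,v,.114,True);print(p.round(4),inst(p))
print(inst(get_obs()["tool_pos"]))
E
```

```text
[0.6061 0.2419 0.114 ] [ 42.5 224.4]
[0.5684 0.2496 0.114 ] [  3.9 224.6]
[0.5263 0.2581 0.114 ] [-39.  224.8]
[ -1.6 223.6]
```

Request:
apply_moves:
  steps:
    - [0,0,-0.3,0,0,0,0]
    - [3,0,0,0,0,0,0]
    - [3,0,0,0,0,0,0]
    - [2,0,0,0,0,0,0]
    - [1.5,0,0,0,0,0,0]
    - [0,0,0,0,0,0,0]

```text
time_s: 19.05
tool_pos: [0.5656, 0.2486, 0.0925]
eef_rot: [-0.703, 0.071, 0.705, 0.07]
ft_force: [0.0, -0.7, 0.8]
gripper_width: 0.0424
```

```bash
python3 - <<'E'
from h import *
o=get_obs();print(o["tool_pos"],o["ft_force"])
d=get_image("wrist");cv2.imwrite("pics/w11.png",d["pixels"])
R=np.hypot(.226,.03);f=np.arctan2(.03,.226)
def tab(th):
    z=R*np.sin(f+th)*100;y=R*np.cos(f+th)*100
    return [[round(-a,2),round(-b,2)] for a,b in zip(np.diff(z),np.diff(y))]
print(tab(np.arange(0,.901,.05)))
E
```

```text
[0.5655597  0.24862606 0.09251804] [ 0.00214482 -0.68472747  0.78701546]
[[np.float64(-1.13), np.float64(0.18)], [np.float64(-1.12), np.float64(0.23)], [np.float64(-1.1), np.float64(0.29)], [np.float64(-1.09), np.float64(0.34)], [np.float64(-1.07), np.float64(0.4)], [np.float64(-1.05), np.float64(0.45)], [np.float64(-1.02), np.float64(0.5)], [np.float64(-1.0), np.float64(0.55)], [np.float64(-0.97), np.float64(0.6)], [np.float64(-0.94), np.float64(0.65)], [np.float64(-0.9), np.float64(0.7)], [np.float64(-0.87), np.float64(0.74)], [np.float64(-0.83), np.float64(0.78)], [np.float64(-0.79), np.float64(0.82)], [np.float64(-0.75), np.float64(0.86)], [np.float64(-0.7), np.float64(0.9)], [np.float64(-0.66), np.float64(0.93)], [np.float64(-0.61), np.float64(0.96)]]
```

View pics/w11.png

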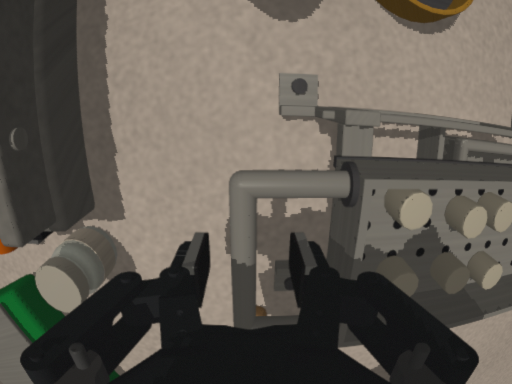

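Request:
apply_moves:
  steps:
    - [0,0,0,0,0,0,1]
    - [0,0,0,0,0,0,1]
    - [0,0,0,0,0,0,1]
    - [0,0,0,0,0,0,1]
    - [0,0,0,0,0,0,1]
  newtons: 50

```text
time_s: 19.6
tool_pos: [0.5671, 0.2511, 0.0959]
eef_rot: [0.705, -0.069, -0.703, -0.071]
ft_force: [4.1, 12.9, 0.5]
gripper_width: 0.0104
```

Request:
apply_moves:
  steps:
    - [-0.56,0.09,0,0,0,0,1]
    - [-0.56,0.09,0,0,0,0,1]
    - [-0.56,0.12,0,0,0,0,1]
    - [-0.56,0.12,0,0,0,0,1]
    - [0,0,0,0,0,0,1]

```text
time_s: 20.1
tool_pos: [0.5663, 0.2471, 0.1188]
eef_rot: [0.705, -0.069, -0.702, -0.072]
ft_force: [4.7, 14.3, -1.3]
gripper_width: 0.0103
```

```bash
python3 - <<'E'
from h import *
o=get_obs();print(o["tool_pos"],o["ft_force"],o["gripper_width"])
d=get_image("side");crop(d,185,125,385,305,3.5,"pics/s12.png")
E
```

```text
[0.56631492 0.24705424 0.11882854] [ 4.7379835  14.32718896 -1.30030445] 0.010335001351820429
```

View pics/s12.png

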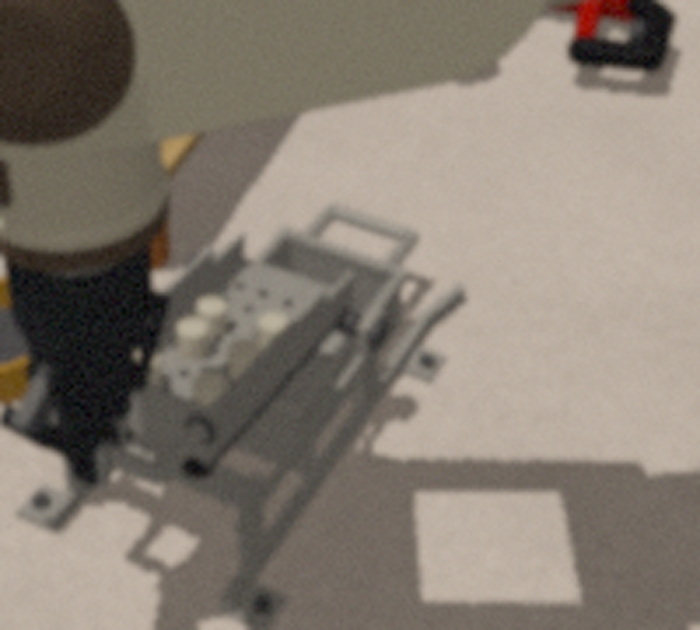

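Request:
apply_moves:
  steps:
    - [-0.55,-0.1,0,0,0,0,1]
    - [-0.55,0.14,0,0,0,0,1]
    - [-0.55,0.17,0,0,0,0,1]
    - [-0.54,0.17,0,0,0,0,1]
    - [-0.54,0.2,0,0,0,0,1]
    - [-0.53,0.2,0,0,0,0,1]
    - [-0.53,0.22,0,0,0,0,1]
    - [-0.52,0.22,0,0,0,0,1]
    - [-0.51,0.25,0,0,0,0,1]
    - [-0.51,0.25,0,0,0,0,1]
    - [-0.5,0.27,0,0,0,0,1]
    - [-0.5,0.28,0,0,0,0,1]
    - [0,0,0,0,0,0,1]

```text
time_s: 21.45
tool_pos: [0.5615, 0.2233, 0.1816]
eef_rot: [0.704, -0.07, -0.703, -0.071]
ft_force: [5.3, 5.3, 0.2]
gripper_width: 0.0101
```

```bash
python3 - <<'E'
from h import *
o=get_obs();print(o["tool_pos"],o["ft_force"],o["gripper_width"])
d=get_image("side");crop(d,185,125,385,305,3.5,"pics/s13.png")
E
```

```text
[0.56147338 0.22334992 0.18158036] [5.30418279 5.28286298 0.15943143] 0.010086039804718403
```

View pics/s13.png

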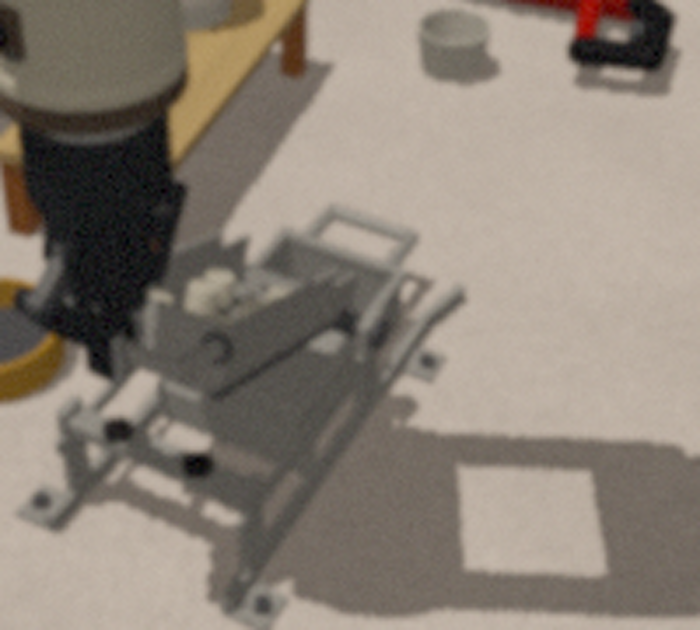

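Forces are benign; the tray is around 0.4 rad. Continuing up the arc.

Request:
apply_moves:
  steps:
    - [-0.49,0.3,0,0,0,0,1]
    - [-0.48,0.3,0,0,0,0,1]
    - [-0.47,0.32,0,0,0,0,1]
    - [-0.47,0.33,0,0,0,0,1]
    - [-0.45,0.35,0,0,0,0,1]
    - [-0.45,0.35,0,0,0,0,1]
    - [-0.44,0.37,0,0,0,0,1]
    - [-0.43,0.37,0,0,0,0,1]
    - [-0.42,0.39,0,0,0,0,1]
    - [-0.41,0.39,0,0,0,0,1]
    - [-0.4,0.41,0,0,0,0,1]
    - [-0.39,0.41,0,0,0,0,1]
    - [0,0,0,0,0,0,1]

```text
time_s: 22.8
tool_pos: [0.5533, 0.1824, 0.2357]
eef_rot: [0.705, -0.069, -0.702, -0.072]
ft_force: [6.6, 13.8, 11.7]
gripper_width: 0.0102
```

```bash
python3 - <<'E'
from h import *
o=get_obs();print(o["tool_pos"],o["ft_force"],o["gripper_width"])
d=get_image("side");crop(d,185,125,385,305,3.5,"pics/s14.png")
d=get_image("top");crop(d,135,130,335,280,3.5,"pics/t14.png")
E
```

```text
[0.55334341 0.18238034 0.23571329] [ 6.61259285 13.78189046 11.70757945] 0.010178915274783406
```

View pics/s14.png

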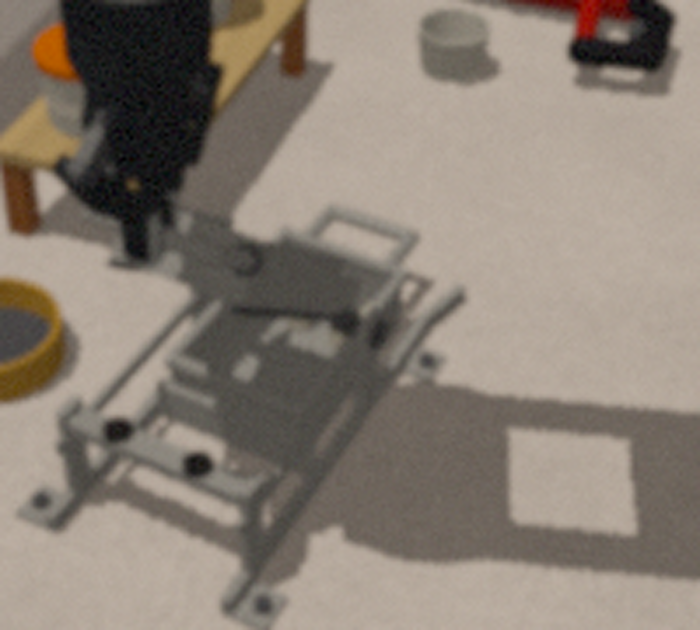

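View pics/t14.png

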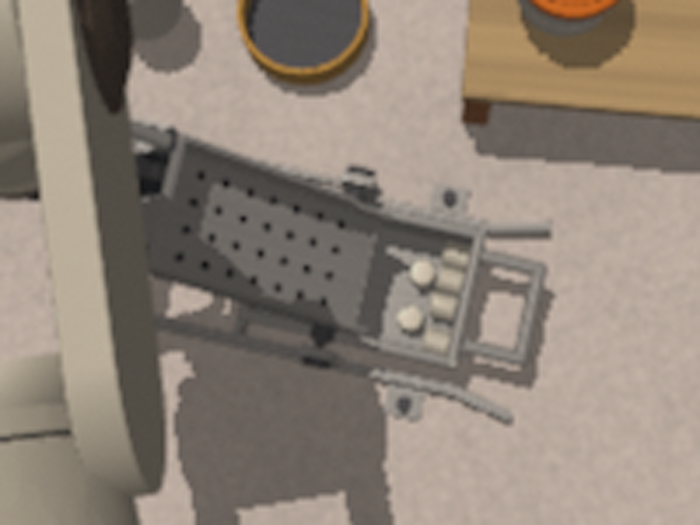

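Request:
apply_moves:
  steps:
    - [-0.15,-0.15,0,0,0,0,1]
    - [0,0,0,0,0,0,1]
    - [0,0,0,0,0,0,1]
    - [0,0,0,0,0,0,1]
    - [0,0,0,0,0,0,1]
    - [0,0,0,0,0,0,1]

```text
time_s: 23.5
tool_pos: [0.5534, 0.1829, 0.2354]
eef_rot: [0.704, -0.07, -0.703, -0.071]
ft_force: [7.6, 2.6, 0.9]
gripper_width: 0.0097
```

```bash
python3 - <<'E'
from h import *
d=get_image("top");crop(d,225,180,305,240,9,"pics/t15.png")
E
```

```text
(no output)
```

View pics/t15.png

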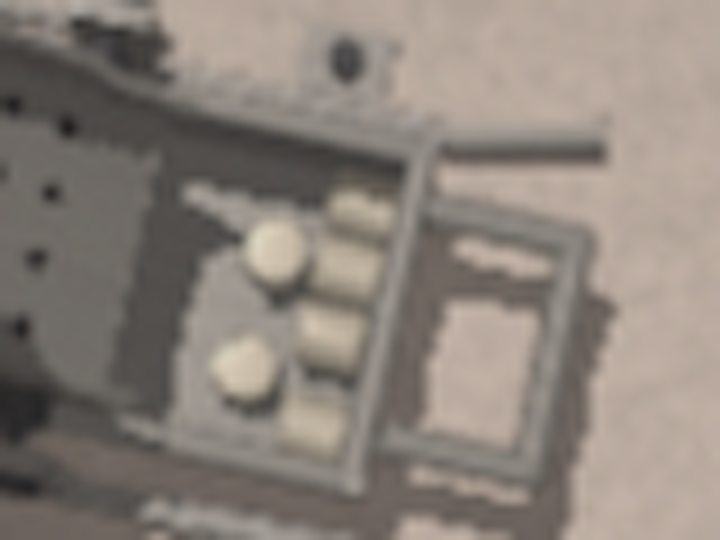

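Request:
apply_moves:
  steps:
    - [0.39,-0.41,0,0,0,0,1]
    - [0.4,-0.41,0,0,0,0,1]
    - [0.41,-0.39,0,0,0,0,1]
    - [0.42,-0.39,0,0,0,0,1]
    - [0.43,-0.37,0,0,0,0,1]
    - [0.44,-0.37,0,0,0,0,1]
    - [0.45,-0.35,0,0,0,0,1]
    - [0.45,-0.35,0,0,0,0,1]
    - [0.47,-0.33,0,0,0,0,1]
    - [0.47,-0.32,0,0,0,0,1]
    - [0.48,-0.3,0,0,0,0,1]
    - [0.49,-0.3,0,0,0,0,1]
    - [0,0,0,0,0,0,1]

```text
time_s: 24.85
tool_pos: [0.5617, 0.2248, 0.1814]
eef_rot: [0.704, -0.07, -0.703, -0.07]
ft_force: [6.3, 0.0, -0.7]
gripper_width: 0.0096
```

Request:
apply_moves:
  steps:
    - [0.5,-0.28,0,0,0,0,1]
    - [0.5,-0.27,0,0,0,0,1]
    - [0.51,-0.25,0,0,0,0,1]
    - [0.51,-0.25,0,0,0,0,1]
    - [0.52,-0.22,0,0,0,0,1]
    - [0.53,-0.22,0,0,0,0,1]
    - [0.53,-0.2,0,0,0,0,1]
    - [0.54,-0.2,0,0,0,0,1]
    - [0.54,-0.17,0,0,0,0,1]
    - [0.55,-0.17,0,0,0,0,1]
    - [0.55,-0.14,0,0,0,0,1]
    - [0.55,-0.14,0,0,0,0,1]
    - [0,0,0,0,0,0,1]

```text
time_s: 26.15
tool_pos: [0.5664, 0.2487, 0.1174]
eef_rot: [0.704, -0.071, -0.704, -0.07]
ft_force: [6.0, -6.2, -3.0]
gripper_width: 0.0099
```

Request:
apply_moves:
  steps:
    - [0.5,0,0,0,0,0,1]
    - [0.5,-0.06,0,0,0,0,1]
    - [0.4,-0.06,0,0,0,0,1]
    - [0.3,-0.04,0,0,0,0,1]
    - [0.2,-0.03,0,0,0,0,1]
    - [0,0,0,0,0,0,1]

```text
time_s: 26.75
tool_pos: [0.567, 0.2512, 0.1017]
eef_rot: [0.704, -0.07, -0.703, -0.071]
ft_force: [-6.7, -5.2, 28.3]
gripper_width: 0.0101
```

Request:
apply_moves:
  steps:
    - [0.15,0,0,0,0,0,1]
    - [0.15,0,0,0,0,0,1]
    - [0,0,0,0,0,0,1]

```text
time_s: 27.05
tool_pos: [0.5677, 0.2511, 0.1007]
eef_rot: [0.705, -0.07, -0.702, -0.071]
ft_force: [-11.3, -8.8, 47.3]
gripper_width: 0.01
```

Request:
apply_moves:
  steps:
    - [-0.4,0,0,0,0,0,1]
    - [-0.1,0,0,0,0,0,1]
    - [0,0,0,0,0,0,1]

```text
time_s: 27.35
tool_pos: [0.5674, 0.251, 0.1017]
eef_rot: [0.704, -0.07, -0.703, -0.071]
ft_force: [10.7, -2.1, -2.3]
gripper_width: 0.0101
```

```bash
python3 - <<'E'
from h import *
o=get_obs();print(o["tool_pos"],o["ft_force"],o["gripper_width"])
d=get_image("side");crop(d,165,135,365,315,3.5,"pics/s16.png")
E
```

```text
[0.56742652 0.25096953 0.1017051 ] [10.66616014 -2.0611439  -2.3230029 ] 0.010117821445268146
```

View pics/s16.png

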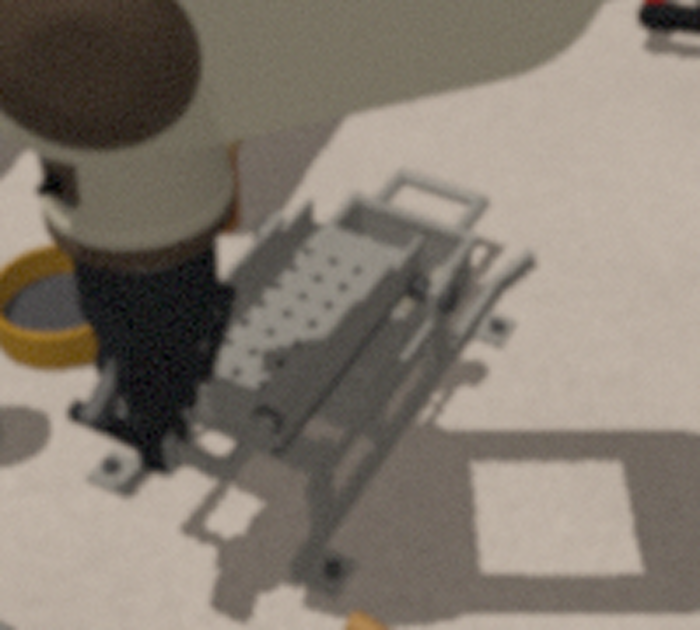

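Request:
apply_moves:
  steps:
    - [0.15,0,0,0,0,0,1]
    - [0,0,0,0,0,0,1]

```text
time_s: 27.6
tool_pos: [0.5675, 0.2511, 0.101]
eef_rot: [0.705, -0.07, -0.703, -0.071]
ft_force: [4.5, -3.3, 11.5]
gripper_width: 0.0099
```

Request:
apply_moves:
  steps:
    - [0,0,0,0,0,0,0]
    - [0,0,0,0,0,0,0]
    - [0,0,0,0,0,0,0]
    - [0,0,0,0,0,0,0]
    - [-1,0,0,0,0,0,0]
    - [-2,0,0,0,0,0,0]
    - [-4,0,0,0,0,0,0]
    - [-4,0,0,0,0,0,0]
    - [-4,0,0,0,0,0,0]
    - [0,-3,0,0,0,0,0]
    - [0,-3,0,0,0,0,0]
    - [0,-3,0,0,0,0,0]
    - [0,0,0,0,0,0,0]
    - [0,0,0,0,0,0,0]

```text
time_s: 29.0
tool_pos: [0.5842, 0.3395, 0.2499]
eef_rot: [-0.704, 0.07, 0.704, 0.07]
ft_force: [-0.1, -0.1, 0.2]
gripper_width: 0.0429
```

```bash
python3 - <<'E'
from h import *
o=get_obs();print(o["time_s"],o["tool_pos"],o["ft_force"],o["gripper_width"])
d=get_image("side");cv2.imwrite("pics/s17.png",d["pixels"])
d=get_image("top");crop(d,135,130,335,280,3.5,"pics/t17.png");cv2.imwrite("pics/t17f.png",d["pixels"])
S=np.array([.521,.030]);a=-.195
c,s=np.cos(a),np.sin(a)
E
```

```text
29.0 [0.584162   0.33954352 0.24992668] [-0.12713383 -0.07106489  0.17119026] 0.042903341533402195
```

View pics/s17.png

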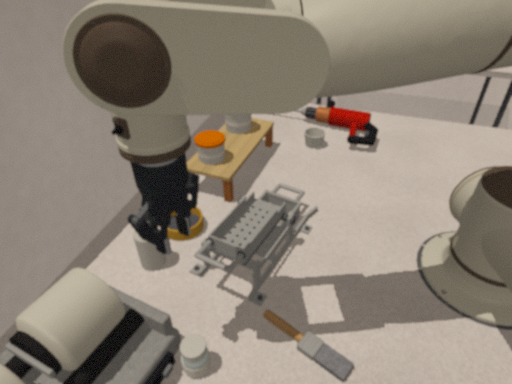

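View pics/t17.png

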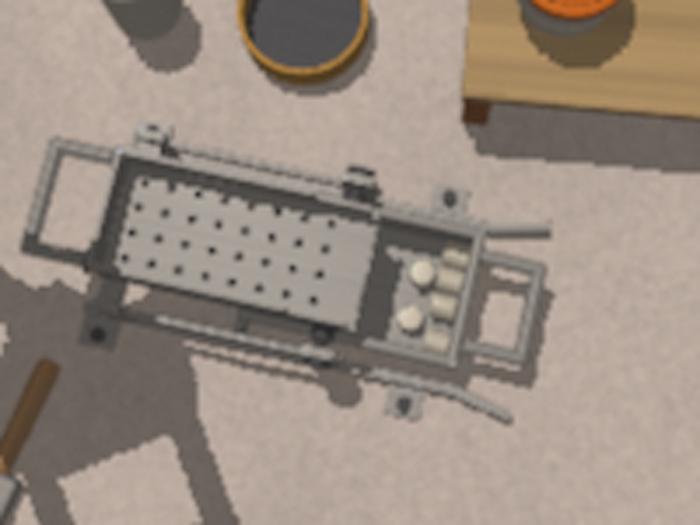

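View pics/t17f.png

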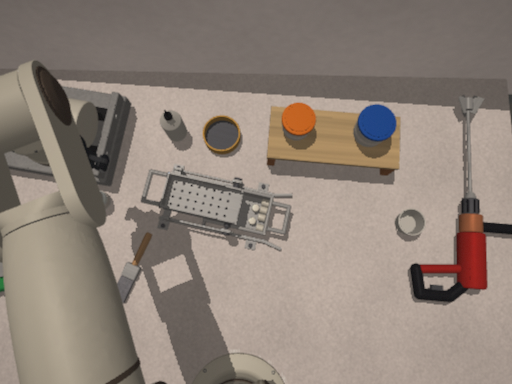

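```bash
python3 - <<'E'
from h import *
S=np.array([.521,.030]);a=-.195
c,s=np.cos(a),np.sin(a)
def inst(p):
    q=p[:2]-S;return (np.array([c*q[0]+s*q[1],-s*q[0]+c*q[1]])*1000).round(1)
d=get_image("top");T=lambda u,v,z:plane(d,135+u/3.5,130+v/3.5,z)
print("handle mid",inst(T(531,309,.05)),"end rim outer corners",inst(T(485,230,.06)),inst(T(456,365,.06)))
print("bar mid",inst(T(39,195,.114)))
from workcell import hand_in
E
```

```text
handle mid [   4.7 -152.1] end rim outer corners [  56.6 -103.8] [ -51.5 -103.8]
bar mid [  0.9 228.7]
```

```bash
python3 -c "
from workcell import hand_in
print(hand_in())"
```

```text
the job is handed in; nothing more can be done
None
```

The pan is home in the bay with its handle outwards, all six cylinders are in it, the tray is back on its rest, and the job is handed in at about 29 s. I got no verdict.

**What I did**
- I pulled the pan out by its plain-end rim, turned it and set it in the flared mouth. I then pushed it in by the handle until the stop pushed back with about 30 N.
- I lifted the tray by its bar to about 0.7 rad, which was enough for all six cylinders to slide into the pan. I lowered it at about 0.25 rad/s and let go only once it was resting.

**Last checks**
- **Pan:** The top view puts the pan's handle at stand y of about -152 mm. Correcting for a 2–3 mm offset in my stand frame gives about -155 mm, which is the home position. It sits about 2–5 mm off the middle line.
- **Cylinders and tray:** All six cylinders show in the pan. The tray is level, by its bar position against the start.
- **Robot and bystanders:** The gripper is clear, with no wrist force. All the bystanders show in the last pictures, and none looks moved, but I judged that by eye.

**Disagreements and risks**
- **Pressing force:** The bar slipped about 5 mm in the fingers during the lift. On the way down the fingers then pressed the resting tray with up to 47 N at the wrist for about 0.3 s before I backed off. This was through the fingers, not the gripper body, so I expect it is outside the 40 N limit, but I could not confirm that.
- **Stand position:** My first estimate was about 3–4 mm off along y. The felt stop showed this.

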